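Stack the slide cases on the warmer and switch it on

ROBOT

A 6-joint arm with a two-finger parallel gripper is mounted at the origin on the work surface. World frame = base frame: x ahead of the robot, y to its left, z up, the work surface at z = 0. Lengths are in m, angles in degrees, forces in N, time in s.
With the tool pointing down it reaches from about 0.3 to 0.75 m from the base axis. Payload 8.5 kg.
Tool frame: the origin (TCP) lies midway between the tips of the shut fingers; the grasp point (between the pads) lies grasp_offset behind it (grasp_offset is the distance from the TCP to the grasp point, in m); z points along the fingers, y is the line along which they close (so a half turn about z gives the same grasp; the last joint's range is limited). The gripper opens to 85 mm and grips with 20 to 120 N. Pads are 22 mm wide; open, the fingers measure 114 mm over their backs; the gripper's body (76 mm by 85 mm) begins 54 mm behind the grasp point. The pads swing forward as they close: fully open they stand 13 mm farther back than shut.
Start: joints at [62.55, 21.807, 74.336, -0, 83.858, -12.336], TCP at [0.143, 0.531, 0.197] pointing down, gripper open.
Joint ranges: [-178.18, 178.18], [-50.72, 133.34], [12.68, 142.11], [-81.47, 261.47], [9.98, 163.14], [-165.26, 165.26]. Speed limits (degrees/s): [136.94, 136.94, 180, 180, 180, 180].

INTERFACE

Orientations are given as a 3x3 rotation matrix whose columns are the frame's x, y, z axes.
In Python, from rig import observe, get_image, camera_params, close_job, grasp_offset gives the robot as it stands.
- The arm moves only by the shell command python3 -m handwheel 'ROWS' [OPENING] [FORCE]. ROWS is JSON, a list of rows, each a list of 2 entries, a list of its own where there are three numbers: the shift along the tool's x, y, z as a fraction of full scale, then the turn, a rotation vector about the tool's x, y, z as a fraction of full scale. In form: [[[dx, dy, dz], [ax, ay, az]], ...]. A call has 1 to 10 rows; each row is the pose to reach, as a shift and turn from the pose commanded when the call began, along the tool's axes at that moment, turning the shorter way round; what a row does not reach only later rows make up. Full scale, the value 1, is 0.5 m for a shift and pi rad for a turn. A row lasts 1/10 s, in which the tool goes at most 50 mm and 8.59 degrees, less where a joint would pass 70% of its speed; a pose out of reach is approached as far as the arm can. A call with a number of a shift or a turn outside -1 to 1 is refused whole. A call with a gripper value outside its range is refused whole. OPENING is the opening, from 0 (shut) to 1 (fully open), set as the call begins (- or left out, the last holds). The fingers move at their own pace and stop on an object; FORCE is the grip in N (left out, the last holds). Time passes only in rows, so rows that repeat a pose let the fingers close. It gives the time, the measured TCP pose, the force, the opening and the grip force at its end, in the units of the state.
- observe(): the state, without advancing time (a new reading comes with each control period).
- get_image(name): name is "side" or "top" or "wrist"; returns (picture, depth): 480x640x3 uint8, red, green, blue; 480x640 float32, m along the optical axis (not along the pixel's ray), 0 where there is no reading.
- camera_params(name): a dict with "K" (3x3 intrinsics, pixels), "R" (3x3) and "t" (3): a world point X has camera coordinates R X + t. Camera axes: x right, y down, z forward; pixel columns grow to the right and rows downward; lengths in m; the calibration is good to about 2 mm. A picture is of the moment at which its call begins: read the wrist's pose just before it. camera_params takes no time and is no camera call; for the wrist camera it gives the pose at the moment of the call.
- close_job(): hands the job in; it is judged then, once.
The state is a dict: "time_s": time; "q": joint angles; "qvel": joint speeds; "joint_efforts": joint torques, N m; "position": TCP position; "tool_rot": TCP orientation; "ft_force": force on the tool from outside, world axes, zero at the start; "wrist_torque": the same for the moment, N m; "grip_width": finger opening in m; "gripper_force": force on a finger pad.
Only numpy, scipy, OpenCV 4.12 (cv2) and the standard library are available. Lean on these libraries where they do the work, as an engineer would, in place of code of your own. Each camera call takes 0.05 s, during which the arm holds its last target. There are 200 camera calls.

TASK

Stack the two loose aluminium slide cases onto the large case that stands on the slide warmer, the middle-sized one first and the smallest on top of it, each centred on the case below with its sides parallel to it. Keep the cases right side up and the large one on the plate. Then switch the warmer on: press its knob down, turn it clockwise to the broad mark and let it spring back up. Leave the small amber oil bottle and the glass jar near the cases where they are.

Things in the scene. Friction and masses are not known exactly. Their poses are not given: they have to be found in the camera images.
- case_large: Flat closed aluminium slide case, loose; blank label on top, clasp at its -x end, hinges at +x. Origin: centre of the underside; x along its length, z up. A half turn makes no difference. LARGE, the foot of the column: 150 long x 80 wide x 36 high, about 0.45 kg. It already stands on the warm plate, its length roughly along the warmer's x.
- case_medium: Flat closed aluminium slide case, loose; blank label on top, clasp at its -x end, hinges at +x. Origin: centre of the underside; x along its length, z up. A half turn makes no difference. MIDDLE-SIZED: 120 long x 60 wide x 32 high, about 0.28 kg. It starts on the bench to the right of the warmer.
- case_small: Flat closed aluminium slide case, loose; blank label on top, clasp at its -x end, hinges at +x. Origin: centre of the underside; x along its length, z up. A half turn makes no difference. SMALLEST: 90 long x 46 wide x 28 high, about 0.16 kg. It starts on the bench to the right of the warmer.
- warmer: Slide warmer fixed to the bench: white housing 200 (x) x 300 (y) x 45 high; a dark steel warm plate 186 x 190, 50 above the bench, covers its -y part, and a control deck (45 above the bench) with the knob its +y part. Origin: centre of the underside; front to -x.
- plate_centre (a point): Centre of the warm plate's top surface, 50 above the bench; axes as the warmer's.
- knob_grip (a point): Grip point on the axis of the black knob, 86 above the bench at rest, at x 0, y 105 of the warmer. Upright grip bar 46 long (this point's x), 13 wide (y), its top 6 above this point; round skirt 54 dia, its top 22 below it. White pointer line at the bar's -x end; thin tick on the deck = off, broad tick = on. Sinks and turns with the knob.
- knob_press (a joint): How far the knob is pressed down, m: 0 up, 0.010 bottomed; a spring pushes it up (2.5 N at rest, 8.5 N bottomed). While up, a tooth locks it in the off or on position (about 0.1 rad of play). Free to turn when pressed 7.5 mm or more; let go in between it stays half down.
- knob_turn (a joint): Turn of the knob in rad, clockwise seen from above: 0 off (pointer at the thin tick, towards the warmer's -x), 1.2 on (pointer at the broad tick), where it meets an end stop. From about 1.1 it springs back up when let go. Turns with slight friction (0.03 N m).
- oil_bottle: Bystander, loose on the bench, to be left alone: oil bottle: amber glass dropper bottle, 34 dia x 75 high. Origin: centre of the underside.
- stain_jar: Bystander, loose on the bench, to be left alone: staining jar: clear glass jar with a blank label, 60 dia x 85 high. Origin: centre of the underside.
Things that resemble listed ones, but are neither listed nor needed, are in the scene too. What is shaped like the case_large but pink is not meant.

How it is judged (in metres and radians):
On the way, in this order (a step that is already met when the one before it is completed fails the run):
1. the middle-sized case stands squarely on the large one, let go (horizontal distance between case_medium and case_large below 0.008 m and angle between the x axis of case_medium and the x axis of case_large, either way round below 0.12 rad and angle between case_medium's own z axis and vertical below 0.06 rad and z of case_medium in the frame of case_large between 0.032 and 0.04 m and contact force between the fingers and case_medium below 0.3 N and linear speed of case_medium below 0.03 m/s), for 0.2 s.
2. the smallest case stands squarely on the middle-sized one, let go (horizontal distance between case_small and case_medium below 0.008 m and angle between the x axis of case_small and the x axis of case_medium, either way round below 0.12 rad and angle between case_small's own z axis and vertical below 0.06 rad and z of case_small in the frame of case_medium between 0.028 and 0.036 m and contact force between the fingers and case_small below 0.3 N and linear speed of case_small below 0.03 m/s), for 0.2 s.
3. the knob is held pressed down and turned on (value of joint knob_press above 0.004 m and value of joint knob_turn above 0.9 rad), for 0.02 s.
At the end, for the whole second after the job is handed in: Large case flat on the plate, centre within 35 mm of its centre; middle-sized on it, smallest on that: each upright, level, within 8 mm of the centre of the case below, sides parallel within 0.12 rad, at rest, released; knob turned beyond 1.05 rad and back up (pressed under 1.5 mm) (all of step 1 and all of step 2 and horizontal distance between case_large and plate_centre below 0.035 m and angle between case_large's own z axis and vertical below 0.06 rad and z of case_large in the frame of plate_centre between -0.004 and 0.004 m and value of joint knob_turn above 1.05 rad and value of joint knob_press below 0.0015 m); the robot touches nothing.
It fails at once if the knob is forced round without being pressed down (value of joint knob_turn between 0.35 and 0.85 rad and value of joint knob_press below 0.004 m).
It fails at once if a case is tipped by more than about 30 degrees (angle between any of case_large, case_medium, case_small's own z axis and vertical above 0.55 rad).
It fails at once if the oil bottle or the staining jar is moved by more than 40 mm (distance of any of oil_bottle, stain_jar from where it was at the start of the episode above 0.04 m).
It also fails if it takes over 67 s, if anything falls off the work surface, if the arm or the gripper's body presses on something with over 40 N, if the wrist force passes 120 N, or if a joint passes its speed limit or range.

## Working session

There is one attempt and no reset: what is moved stays moved. The work goes in short steps, Python scripts to look and compute and a shell command to move; the robot and the scene stay as the last step left them, time stands still between calls to the robot, and variables do not carry over. Pictures are saved under pics/ and viewed, at most 13 in all, crops included, and the job is handed in when it is done.

```bash
ls; mkdir -p pics; cat > h.py <<'E'
import numpy as np, cv2
from rig import *
np.set_printoptions(precision=4,suppress=True)
def snap(n,f):
    p=camera_params(n); im,d=get_image(n); np.savez(f'pics/{f}.npz',im=im,d=d,**{k:np.array(p[k]) for k in('K','R','t')})
    cv2.imwrite(f'pics/{f}.png',im[:,:,::-1]); return im,d,p
def load(f): return np.load(f'pics/{f}.npz')
def world(f):
    z=load(f); d=z['d']; v,u=np.mgrid[:480,:640]; K=z['K']
    c=np.stack([(u-K[0,2])/K[0,0]*d,(v-K[1,2])/K[1,1]*d,d],-1)
    return (c-z['t'])@z['R'], d>0
def ray(f,u,v,h):
    z=load(f); r=z['R'].T@np.linalg.inv(z['K'])@np.array([u,v,1.]); o=-z['R'].T@z['t']
    return o+r*(h-o[2])/r[2]
E
python3 - <<'E'
from h import *
print(grasp_offset if not callable(grasp_offset) else grasp_offset()); o=observe(); print(o)
for n in('top','side'): 
    im,d,p=snap(n,n+'0'); print(n,p)
E
```

```text
pics
0.0187
{'time_s': 0.0, 'q': array([ 62.55  ,  21.8406,  74.3859,  -0.001 ,  83.8563, -12.3359]), 'qvel': array([-0.0962,  0.0697,  0.0363,  0.0091, -0.0887, -0.0048]), 'joint_efforts': array([ -0.0028, -44.8459, -23.1275,  -0.0003,   0.0048,   0.    ]), 'position': array([0.1433, 0.5307, 0.196 ]), 'tool_rot': array([[-0.9654,  0.2607, -0.0007],
       [ 0.2607,  0.9654, -0.0013],
       [ 0.0003, -0.0014, -1.    ]]), 'ft_force': array([ 0.3258,  0.0547, -0.4791]), 'wrist_torque': array([-0.0148,  0.0297, -0.0003]), 'gripper_force': 0.0, 'grip_width': 0.08545920442714154}
top {'K': array([[524.6304,   0.    , 318.3505],
       [  0.    , 524.6304, 234.2051],
       [  0.    ,   0.    ,   1.    ]]), 'R': array([[ 0.0257, -0.9994,  0.0251],
       [-0.9904, -0.0288, -0.1352],
       [ 0.1359, -0.0214, -0.9905]]), 't': array([-0.0084,  0.4844,  1.387 ])}
side {'K': array([[512.0757,   0.    , 311.9976],
       [  0.    , 512.0757, 235.6321],
       [  0.    ,   0.    ,   1.    ]]), 'R': array([[ 0.9032, -0.4289,  0.0157],
       [-0.273 , -0.6024, -0.7501],
       [ 0.3312,  0.6732, -0.6612]]), 't': array([-0.4105,  0.1803,  0.9857])}
```

View pics/top0.png

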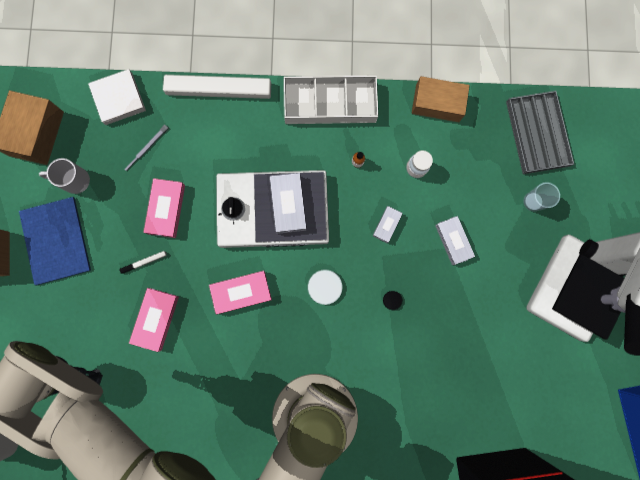

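View pics/side0.png

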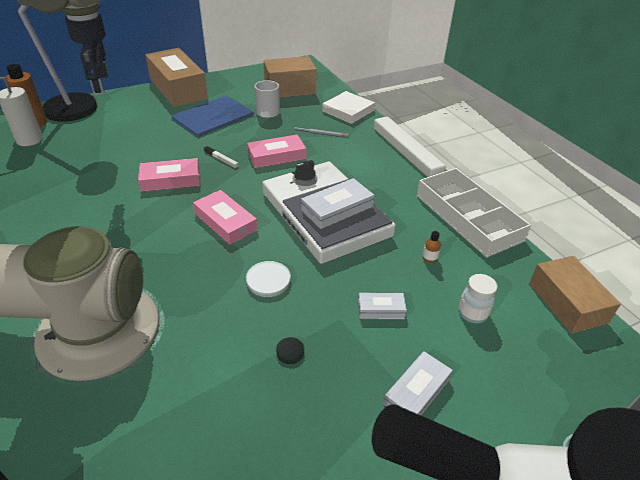

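Top view: large case at about (288,203) on the warmer, small at (388,224), medium at (456,240), knob at (232,208), bottle at (359,160), jar at (419,164). Next I measure with depth.

```bash
cat > m.py <<'E'
from h import *
def rect(f,c,r,zlo,zhi):
    W,ok=world(f); m=ok&(W[...,2]>zlo)&(W[...,2]<zhi)&(np.hypot(W[...,0]-c[0],W[...,1]-c[1])<r)
    n,l,s,_=cv2.connectedComponentsWithStats(m.astype(np.uint8)); m=l==1+s[1:,4].argmax()
    P=W[m]; (x,y),(a,b),t=cv2.minAreaRect((P[:,:2]*1000).astype(np.float32))
    if a<b: a,b,t=b,a,t+90
    return [round(x,1),round(y,1),round(a,1),round(b,1),round((t+90)%180-90,1),round(np.median(P[:,2])*1000,1),len(P)]
E
python3 - <<'E'
from m import *
A={'large':((288,203),.086,.11),'med':((456,240),.032,.09),'small':((388,224),.028,.07),'warmer':((272,208),.05,.2)}
for n,(uv,h,r) in A.items():
    c=ray('top0',*uv,h)
    for f in('top0','side0'):
        print(n,f,c,rect(f,c,r,h-.010 if n!='warmer' else .035,h+.012))
for n,uv,h in(('bottle',(359,158),.07),('jar',(421,160),.08),('knob',(233,206),.09)): print(n,ray('top0',*uv,h))
for f in('top0','side0'):
    W,ok=world(f); c=ray('top0',233,206,.09); m=ok&(W[...,2]>.082)&(np.hypot(W[...,0]-c[0],W[...,1]-c[1])<.04)
    P=W[m]; print(f,len(P),P.mean(0),P[:,2].max(),cv2.minAreaRect((P[:,:2]*1000).astype(np.float32)))
im=load('top0')['im']; a=cv2.resize(im[160:260,205:335,::-1],None,fx=6,fy=6,interpolation=cv2.INTER_CUBIC); cv2.imwrite('pics/c1.png',a)
E
```

```text
large top0 [0.5574 0.0877 0.086 ] [560.2, 89.2, 152.4, 80.0, 8.3, np.float64(85.6), 1722]
large side0 [0.5574 0.0877 0.086 ] [558.4, 88.2, 154.2, 84.3, 8.3, np.float64(86.3), 1626]
med top0 [ 0.4795 -0.3703  0.032 ] [479.6, -370.2, 121.5, 62.4, 22.8, np.float64(31.2), 995]
med side0 [ 0.4795 -0.3703  0.032 ] [478.8, -371.6, 122.2, 61.3, 23.2, np.float64(32.1), 2209]
small top0 [ 0.5188 -0.1848  0.028 ] [518.8, -184.0, 92.0, 46.3, -24.6, np.float64(27.2), 560]
small side0 [ 0.5188 -0.1848  0.028 ] [517.4, -185.1, 91.3, 49.5, -24.1, np.float64(27.9), 944]
warmer top0 [0.5495 0.1316 0.05  ] [551.0, 132.0, 299.8, 203.7, -86.3, np.float64(47.2), 6008]
warmer side0 [0.5495 0.1316 0.05  ] [548.9, 130.3, 303.5, 202.6, -86.4, np.float64(48.2), 4736]
bottle [ 0.6897 -0.0985  0.07  ]
jar [ 0.6867 -0.2641  0.08  ]
knob [0.5443 0.2304 0.09  ]
top0 98 [0.5438 0.2361 0.0913] 0.09815503749336331 ((544.1343994140625, 236.82281494140625), (46.45670700073242, 13.980300903320312), 1.864797830581665)
side0 114 [0.5422 0.2335 0.0896] 0.09662975971154338 ((543.0327758789062, 236.60565185546875), (47.38338088989258, 18.262142181396484), 3.5772125720977783)
```

View pics/c1.png

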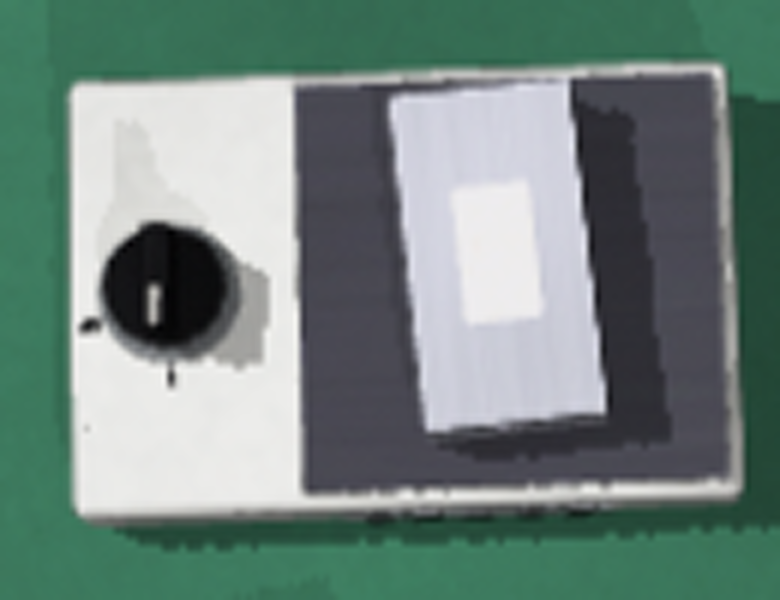

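```bash
cat > t.py <<'E'
import sys
from h import *
# prints row fractions from current pose to x,y,z(m),yaw(deg of tool x)
o=observe(); R=o['tool_rot']; y0=np.degrees(np.arctan2(R[1,0],R[0,0])); p=o['position']
print('t',round(o['time_s'],2),'p',p,'yaw',round(y0,2),'w',round(o['grip_width'],4),'F',o['ft_force'],'q',o['q'])
a=np.radians(y0); B=np.array([[np.cos(a),np.sin(a),0],[np.sin(a),-np.cos(a),0],[0,0,-1]])
for s in sys.argv[1:]:
    v=[float(k) for k in s.split(',')]; d=B.T@(np.array(v[:3])-p)
    print(s,'->',(d/.5).round(4),round(-((v[3]-y0+180)%360-180)/180,4),'rows',np.linalg.norm(d)/.05,)
E
python3 t.py .45,.25,.22,100 .47,-.35,.2,23; python3 - <<'E'
from h import *
for f in('top0','side0'):
    W,ok=world(f)
    for x0 in np.arange(.3,.75,.05): print(f,round(x0,2),[int(1000*max([0,*W[ok&(abs(W[...,0]-x0-.025)<.025)&(abs(W[...,1]-y0-.025)<.025)][:,2]])) for y0 in np.arange(-.65,-.1,.05)])
E
```

```text
t 0.1 p [0.1433 0.5307 0.1961] yaw 164.88 w 0.0854 F [ 0.5377 -0.0262  0.466 ] q [ 62.5493  21.8373  74.3787   0.0006  83.8577 -12.3341]
.45,.25,.22,100 -> [-0.7386 -0.382  -0.0478] 0.3605 rows 8.329372534296494
.47,-.35,.2,23 -> [-1.0902 -1.53   -0.0078] 0.7882 rows 18.78723189160669
top0 0.3 [418, 149, 8, 6, 11, 6, 8, 8, 19, 19, 8]
top0 0.35 [395, 46, 6, 7, 7, 8, 10, 7, 8, 9, 8]
top0 0.4 [147, 8, 9, 10, 37, 40, 8, 8, 11, 8, 9]
top0 0.45 [44, 10, 7, 7, 37, 38, 41, 7, 10, 35, 31]
top0 0.5 [7, 7, 8, 8, 8, 39, 39, 11, 34, 37, 7]
top0 0.55 [95, 96, 8, 8, 6, 9, 6, 8, 31, 33, 9]
top0 0.6 [94, 94, 7, 8, 7, 7, 8, 9, 7, 6, 9]
top0 0.65 [31, 27, 9, 7, 8, 7, 10, 91, 91, 8, 81]
top0 0.7 [28, 30, 6, 9, 9, 8, 7, 90, 88, 11, 79]
side0 0.3 [471, 0, 0, 4, 4, 3, 4, 4, 17, 17, 4]
side0 0.35 [472, 0, 0, 4, 4, 4, 4, 4, 4, 4, 4]
side0 0.4 [0, 0, 2, 3, 35, 36, 4, 3, 4, 4, 4]
side0 0.45 [0, 0, 0, 2, 35, 36, 35, 5, 26, 32, 27]
side0 0.5 [0, 0, 3, 4, 4, 35, 35, 4, 32, 31, 5]
side0 0.55 [0, 92, 4, 4, 4, 4, 4, 4, 30, 32, 4]
side0 0.6 [0, 88, 4, 4, 4, 4, 5, 3, 5, 5, 5]
side0 0.65 [0, 0, 3, 4, 4, 4, 4, 89, 88, 4, 78]
side0 0.7 [0, 0, 4, 4, 4, 5, 4, 87, 86, 4, 78]
```

```bash
python3 -m handwheel '[[[-0.739,-0.382,-0.06],[0,0,0.36]],[[-0.739,-0.382,-0.06],[0,0,0.36]],[[-0.739,-0.382,-0.06],[0,0,0.36]],[[-0.739,-0.382,-0.06],[0,0,0.36]],[[-0.739,-0.382,-0.06],[0,0,0.36]],[[-0.739,-0.382,-0.06],[0,0,0.36]],[[-0.739,-0.382,-0.06],[0,0,0.36]],[[-0.739,-0.382,-0.06],[0,0,0.36]],[[-0.739,-0.382,-0.06],[0,0,0.36]],[[-0.739,-0.382,-0.06],[0,0,0.36]]]' 1 40; python3 t.py .48,-.1,.2,23
```

```text
time_s: 1.1
position: [0.4516, 0.2488, 0.2262]
tool_rot: [[-0.173, 0.985, -0.001], [0.985, 0.173, -0.0], [-0.0, -0.001, -1.0]]
ft_force: [0.0, 0.5, -1.1]
grip_width: 0.0853
gripper_force: 0.0
t 1.1 p [0.4516 0.2488 0.2262] yaw 99.95 w 0.0853 F [ 0.05    0.5026 -1.0902] q [15.6825 17.1765 76.4352 -0.006  86.4296  5.7364]
.48,-.1,.2,23 -> [-0.6969 -0.0645  0.0523] 0.4275 rows 7.018545242784639
```

```bash
python3 -m handwheel '[[[-0.697,-0.064,0.052],[0,0,0.4275]],[[-0.697,-0.064,0.052],[0,0,0.4275]],[[-0.697,-0.064,0.052],[0,0,0.4275]],[[-0.697,-0.064,0.052],[0,0,0.4275]],[[-0.697,-0.064,0.052],[0,0,0.4275]],[[-0.697,-0.064,0.052],[0,0,0.4275]],[[-0.697,-0.064,0.052],[0,0,0.4275]],[[-0.697,-0.064,0.052],[0,0,0.4275]],[[-0.697,-0.064,0.052],[0,0,0.4275]]]'; python3 t.py .4795,-.371,.15,23
```

```text
time_s: 2.0
position: [0.4795, -0.0983, 0.2001]
tool_rot: [[0.922, 0.387, -0.001], [0.387, -0.922, 0.001], [-0.001, -0.001, -1.0]]
ft_force: [-0.2, 0.1, 0.8]
grip_width: 0.0855
gripper_force: 0.0
t 2.0 p [ 0.4795 -0.0983  0.2001] yaw 22.78 w 0.0855 F [-0.1551  0.0722  0.7571] q [-25.4879  15.5997  83.1404   0.024   81.3411  41.7334]
.4795,-.371,.15,23 -> [-0.2111  0.503   0.1002] -0.0012 rows 5.54590001464622
```

```bash
python3 -m handwheel '[[[-0.211,0.503,0.1],[0,0,-0.001]],[[-0.211,0.503,0.1],[0,0,-0.001]],[[-0.211,0.503,0.1],[0,0,-0.001]],[[-0.211,0.503,0.1],[0,0,-0.001]],[[-0.211,0.503,0.1],[0,0,-0.001]],[[-0.211,0.503,0.1],[0,0,-0.001]],[[-0.211,0.503,0.1],[0,0,-0.001]],[[-0.211,0.503,0.1],[0,0,-0.001]]]'; python3 - <<'E'
from m import *
snap('wrist','w1')
print(rect('w1',(.4795,-.371),.1,.022,.045))
E
python3 t.py .4792,-.371,0,23
```

```text
time_s: 2.8
position: [0.482, -0.3696, 0.1502]
tool_rot: [[0.918, 0.397, -0.001], [0.397, -0.918, 0.001], [-0.0, -0.002, -1.0]]
ft_force: [0.2, 0.2, 0.0]
grip_width: 0.0851
gripper_force: 0.0
[481.9, -371.3, 121.8, 60.1, 22.9, np.float64(31.9), 9705]
t 2.85 p [ 0.4822 -0.3693  0.1507] yaw 23.44 w 0.0854 F [0.3909 0.2677 0.0185] q [-48.6105  29.5289  69.1099   0.0237  81.4022  17.9501]
.4792,-.371,0,23 -> [-0.0069  0.0008  0.3014] 0.0024 rows 3.015035723616482
```

View pics/w1.png

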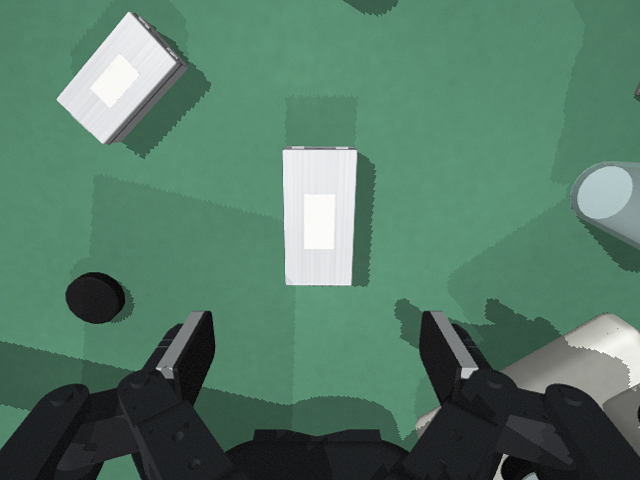

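Wrist view: the medium case is centred at (319,217), square to the fingers. I descend in two steps and grip.

```bash
python3 -m handwheel '[[[-0.004,0.002,0.24],[0,0,0.0024]],[[-0.004,0.002,0.24],[0,0,0.0024]],[[-0.004,0.002,0.24],[0,0,0.0024]],[[-0.004,0.002,0.27],[0,0,0.0024]],[[-0.004,0.002,0.298],[0,0,0.0024]],[[-0.004,0.002,0.298],[0,0,0.0024]],[[-0.004,0.002,0.298],[0,0,0.0024]]]';python3 -m handwheel '[[[0,0,0],[0,0,0]],[[0,0,0],[0,0,0]],[[0,0,0],[0,0,0]],[[0,0,0],[0,0,0]],[[0,0,0],[0,0,0]],[[0,0,0],[0,0,0]],[[0,0,0],[0,0,0]],[[0,0,0],[0,0,0]]]' 0 40
```

```text
time_s: 3.55
position: [0.4809, -0.3719, 0.0025]
tool_rot: [[0.921, 0.39, 0.001], [0.39, -0.921, -0.0], [0.0, 0.001, -1.0]]
ft_force: [-0.2, -0.6, 1.2]
grip_width: 0.0855
gripper_force: 0.0
time_s: 4.35
position: [0.4802, -0.373, 0.0016]
tool_rot: [[0.921, 0.389, -0.0], [0.389, -0.921, 0.0], [-0.0, -0.0, -1.0]]
ft_force: [-0.1, 0.8, 0.2]
grip_width: 0.0001
gripper_force: 0.0
```

```bash
python3 - <<'E'
from m import *
snap('wrist','w2')
print(rect('w2',(.4795,-.371),.1,.022,.045))
snap('side','s2'); print(rect('s2',(.4795,-.371),.1,.022,.045))
a=np.hstack([cv2.resize(load('w2')['im'],(400,300)),cv2.resize(load('s2')['im'][270:450,300:540],(400,300))]);cv2.imwrite('pics/c2.png',a[:,:,::-1]);print(observe())
E
```

```text
[495.3, -365.7, 93.1, 60.5, 23.0, np.float64(31.8), 21289]
[469.1, -375.6, 100.1, 60.7, 23.2, np.float64(32.1), 1396]
{'time_s': 4.45, 'q': array([-48.9764,  38.6389,  79.4052,  -0.0027,  61.9604,  18.1401]), 'qvel': array([ 0.0719,  0.0159,  0.0081,  0.0217,  0.0151, -0.1062]), 'joint_efforts': array([ -0.005 , -54.3469, -17.8974,  -0.0002,   0.0009,   0.    ]), 'position': array([ 0.4802, -0.3729,  0.0016]), 'tool_rot': array([[ 0.9213,  0.3889, -0.0001],
       [ 0.3889, -0.9213,  0.    ],
       [-0.0001, -0.0001, -1.    ]]), 'ft_force': array([-0.4182,  0.1509, -0.0822]), 'wrist_torque': array([0.0368, 0.0616, 0.029 ]), 'gripper_force': 0.0, 'grip_width': -2.074230097447889e-05}
```

View pics/c2.png

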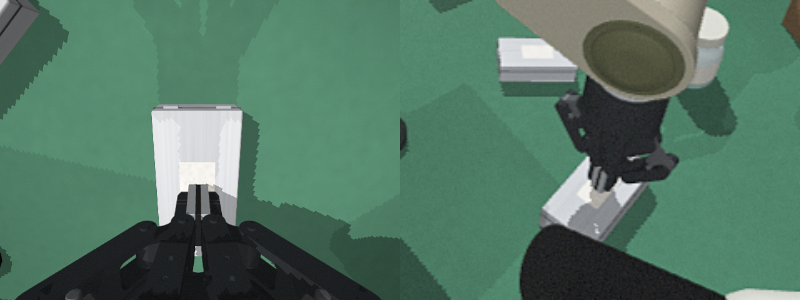

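The crop shows the fingers shut above the case's label instead of around its sides. I measure how high the tips really are.

```bash
python3 - <<'E'
from h import *
for f in('w2','s2'):
    W,ok=world(f); 
    m=ok&(np.hypot(W[...,0]-.4802,W[...,1]+.373)<.02)&(W[...,2]>.0)
    print(f,m.sum(),np.histogram(W[m][:,2],bins=np.arange(0,.15,.004)))
W,ok=world('w2'); z=load('w2'); p=z['K']@(z['R']@np.array([.4802,-.373,.0016])+z['t']); print('TCP px',p[:2]/p[2],p[2]); print('cam',-z['R'].T@z['t'])
for v in range(230,420,15): print(v,W[v,318],W[v,310],W[v,330])
E
```

```text
w2 16407 (array([   0,    0,    0,    0,    0,    0,    0, 1245, 1184,   15,  167,
        291,  326,  361,  399,  422,  465,  282,  785,  453, 1114, 1124,
        960,  793,  115,  459,  571,  827, 1061, 1407, 1252,  329,    0,
          0,    0,    0,    0]), array([0.   , 0.004, 0.008, 0.012, 0.016, 0.02 , 0.024, 0.028, 0.032,
       0.036, 0.04 , 0.044, 0.048, 0.052, 0.056, 0.06 , 0.064, 0.068,
       0.072, 0.076, 0.08 , 0.084, 0.088, 0.092, 0.096, 0.1  , 0.104,
       0.108, 0.112, 0.116, 0.12 , 0.124, 0.128, 0.132, 0.136, 0.14 ,
       0.144, 0.148]))
s2 1253 (array([  0,   0,   0,   0,   0,   0,   0,  88, 120,   6,   7,  23,  27,
        24,  24,  29,  28,  12,  18,  23,  30,  55,  48,  26,   8,  11,
        20,  22,  19,  22,  20,  18,  16,   6,   2,   5,   0]), array([0.   , 0.004, 0.008, 0.012, 0.016, 0.02 , 0.024, 0.028, 0.032,
       0.036, 0.04 , 0.044, 0.048, 0.052, 0.056, 0.06 , 0.064, 0.068,
       0.072, 0.076, 0.08 , 0.084, 0.088, 0.092, 0.096, 0.1  , 0.104,
       0.108, 0.112, 0.116, 0.12 , 0.124, 0.128, 0.132, 0.136, 0.14 ,
       0.144, 0.148]))
TCP px [316.799
[... 427 characters left out ...]
8 -0.3664  0.0308] [ 0.4921 -0.3744  0.0325]
305 [ 0.4916 -0.3687  0.0491] [ 0.4901 -0.3658  0.0487] [ 0.4929 -0.3735  0.0479]
320 [ 0.492  -0.3685  0.0611] [ 0.49   -0.3661  0.0596] [ 0.4938 -0.3726  0.0612]
335 [ 0.4912 -0.3688  0.0695] [ 0.4901 -0.3662  0.0695] [ 0.4931 -0.3726  0.0699]
350 [ 0.4887 -0.3698  0.0742] [ 0.487  -0.3676  0.0733] [ 0.494  -0.3718  0.0798]
365 [ 0.4821 -0.3726  0.073 ] [ 0.4881 -0.3673  0.0826] [ 0.4938 -0.3716  0.0871]
380 [ 0.4765 -0.375   0.0734] [ 0.4825 -0.3696  0.0824] [ 0.493  -0.3718  0.0927]
395 [ 0.4358 -0.3924  0.0322] [ 0.4773 -0.3718  0.0829] [ 0.4933 -0.3714  0.0992]
410 [ 0.3967 -0.409  -0.0014] [ 0.4715 -0.3742  0.0828] [ 0.4904 -0.3725  0.1013]
```

The true shut-tip height is about 0.040 m while the reported TCP is 0.0016 m, so the tips sit about 39 mm behind the reported TCP. I raise, open and go correspondingly lower.

```bash
python3 -m handwheel '[[[0,0,-0.12],[0,0,0]],[[0,0,-0.12],[0,0,0]]]'; python3 -m handwheel '[[[0,0,0],[0,0,0]],[[0,0,0],[0,0,0]],[[0,0,0],[0,0,0]],[[0,0,0],[0,0,0]],[[0,0,0],[0,0,0]],[[0,0,0],[0,0,0]],[[0,0,0],[0,0,0]]]' 1; python3 t.py .4805,-.3715,-.03,22.9
```

```text
time_s: 4.65
position: [0.4817, -0.3745, 0.066]
tool_rot: [[0.921, 0.389, 0.005], [0.389, -0.921, -0.005], [0.002, 0.007, -1.0]]
ft_force: [-0.2, 0.4, 0.4]
grip_width: -0.0001
gripper_force: 0.0
time_s: 5.35
position: [0.4802, -0.3729, 0.0615]
tool_rot: [[0.921, 0.389, -0.0], [0.389, -0.921, 0.0], [-0.0, -0.0, -1.0]]
ft_force: [-0.3, -0.5, -1.4]
grip_width: 0.0853
gripper_force: 0.0
t 5.35 p [ 0.4802 -0.3729  0.0615] yaw 22.89 w 0.0853 F [-0.3404 -0.4727 -1.396 ] q [-48.9765  34.4717  76.0094  -0.0008  69.5336  18.1385]
.4805,-.3715,-.03,22.9 -> [ 0.0017 -0.0023  0.1829] -0.0001 rows 1.8293188481032185
```

```bash
python3 -m handwheel '[[[0.002,-0.002,0.1],[0,0,0]],[[0.002,-0.002,0.15],[0,0,0]],[[0.002,-0.002,0.18],[0,0,0]],[[0.002,-0.002,0.191],[0,0,0]],[[0.002,-0.002,0.191],[0,0,0]],[[0.002,-0.002,0.191],[0,0,0]]]';python3 -m handwheel '[[[0,0,0],[0,0,0]],[[0,0,0],[0,0,0]],[[0,0,0],[0,0,0]],[[0,0,0],[0,0,0]],[[0,0,0],[0,0,0]],[[0,0,0],[0,0,0]]]' 0 40
python3 - <<'E'
from m import *
snap('wrist','w3')
print(rect('w3',(.4795,-.371),.1,.022,.045),observe()['position'])
E
```

```text
time_s: 5.95
position: [0.4812, -0.3721, -0.0329]
tool_rot: [[0.921, 0.389, 0.001], [0.389, -0.921, -0.001], [0.001, 0.002, -1.0]]
ft_force: [-0.8, -1.1, -0.2]
grip_width: 0.0853
gripper_force: 0.0
time_s: 6.55
position: [0.4811, -0.3721, -0.0329]
tool_rot: [[0.921, 0.389, 0.001], [0.389, -0.921, -0.001], [0.001, 0.002, -1.0]]
ft_force: [-2.0, 1.1, 6.4]
grip_width: 0.059
gripper_force: 44.8
[490.9, -367.8, 103.2, 87.0, 22.4, np.float64(31.9), 44084] [ 0.4811 -0.372  -0.0329]
```

View pics/w3.png

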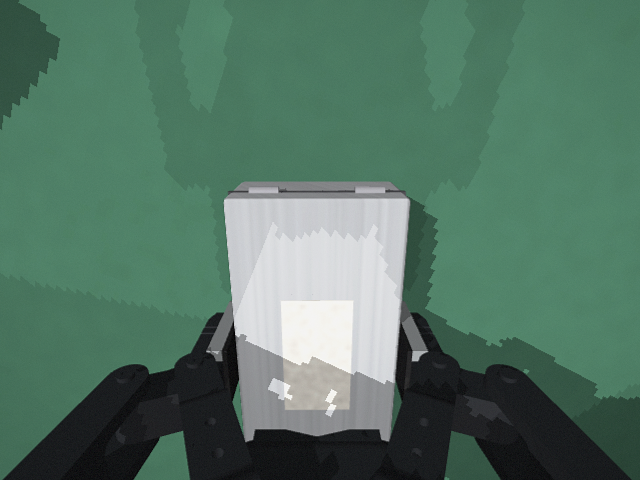

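```bash
python3 - <<'E'
from m import *
a=ray('w3',226,198,.032);b=ray('w3',409,198,.032);m=(a+b)/2; u=np.array([.921,.389]); print(a,b,np.linalg.norm(a-b), 'centre',m[:2]-u*.06, 'along', (m[:2]-u*.06-[.4811,-.372])@u)
E
python3 -m handwheel '[[[0,0,-0.1],[0,0,0]],[[0,0,-0.2],[0,0,0]],[[0,0,-0.3],[0,0,0]],[[0,0,-0.36],[0,0,0]],[[0,0,-0.36],[0,0,0]]]'; python3 t.py .5,-.15,.15,10 .5593,.0887,.12,8.3
```

```text
[ 0.5253 -0.3223  0.032 ] [ 0.5477 -0.3754  0.032 ] 0.0576988524880542 centre [ 0.4812 -0.3722] along 4.230995265668441e-05
time_s: 7.1
position: [0.4819, -0.3728, 0.1505]
tool_rot: [[0.921, 0.389, 0.005], [0.389, -0.921, -0.006], [0.003, 0.008, -1.0]]
ft_force: [0.9, 0.2, -3.7]
grip_width: 0.0593
gripper_force: 47.7
t 7.1 p [ 0.4819 -0.3728  0.1505] yaw 22.89 w 0.0593 F [ 0.8739  0.1896 -3.6771] q [-48.8456  29.4774  69.2393   0.0016  80.8133  18.2613]
.5,-.15,.15,10 -> [ 0.2067 -0.3964  0.001 ] 0.0716 rows 4.470676798341025
.5593,.0887,.12,8.3 -> [ 0.5017 -0.7901  0.061 ] 0.0811 rows 9.378759377825206
```

```bash
python3 -m handwheel '[[[0.05,-0.08,0.0],[0,0,0.01]],[[0.10,-0.16,0.0],[0,0,0.02]],[[0.15,-0.24,0.02],[0,0,0.03]],[[0.21,-0.33,0.03],[0,0,0.04]],[[0.26,-0.41,0.04],[0,0,0.05]],[[0.32,-0.50,0.05],[0,0,0.06]],[[0.37,-0.58,0.06],[0,0,0.07]],[[0.42,-0.66,0.06],[0,0,0.081]],[[0.47,-0.74,0.06],[0,0,0.081]],[[0.5017,-0.79,0.061],[0,0,0.081]]]'; python3 -m handwheel '[[[0,0,0],[0,0,0]],[[0,0,0],[0,0,0]],[[0,0,0],[0,0,0]]]'; python3 - <<'E'
from m import *
snap('wrist','w4'); print(observe()['position'])
E
python3 t.py .5593,.0887,.055,8.3
```

```text
time_s: 8.1
position: [0.557, 0.0932, 0.1134]
tool_rot: [[0.989, 0.147, -0.004], [0.147, -0.989, 0.001], [-0.004, -0.001, -1.0]]
ft_force: [1.2, -0.4, -4.2]
grip_width: 0.0593
gripper_force: 47.5
time_s: 8.4
position: [0.5576, 0.089, 0.1145]
tool_rot: [[0.99, 0.143, -0.002], [0.143, -0.99, -0.0], [-0.002, -0.0, -1.0]]
ft_force: [-0.1, -0.4, -3.6]
grip_width: 0.0593
gripper_force: 47.5
[0.5578 0.0888 0.1148]
t 8.45 p [0.5578 0.0888 0.1148] yaw 8.22 w 0.0591 F [ 0.7669 -1.4393 -3.5359] q [-2.9568 27.3709 79.4365 -0.0098 73.2846 78.8222]
.5593,.0887,.055,8.3 -> [0.0029 0.0006 0.1197] -0.0004 rows 1.1970893533869003
```

View pics/w4.png

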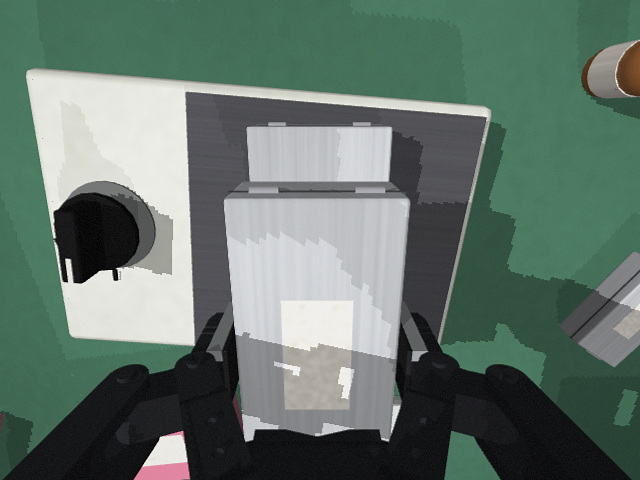

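The held case is square in the grip. The large case's far top edge runs from (247,127) to (391,127), so I use that to place it.

```bash
python3 - <<'E'
from m import *
a=ray('w4',247,127,.086);b=ray('w4',391,127,.086);m=(a+b)/2; y=np.arctan2(*(a-b)[1::-1])-np.pi/2; u=np.array([np.cos(y),np.sin(y)]); print(a,b,np.linalg.norm(a-b),np.degrees(y), 'large centre',m[:2]-u*.075)
E
```

```text
[0.6295 0.1378 0.086 ] [0.6407 0.0606 0.086 ] 0.07798634417621823 8.240294102075298 large centre [0.5609 0.0885]
```

```bash
python3 -m handwheel '[[[0.005,0.001,0.05],[0,0,0]],[[0.005,0.001,0.09],[0,0,0]],[[0.005,0.001,0.11],[0,0,0]],[[0.005,0.001,0.116],[0,0,0]],[[0.005,0.001,0.119],[0,0,0]],[[0.005,0.001,0.121],[0,0,0]],[[0.005,0.001,0.121],[0,0,0]],[[0.005,0.001,0.121],[0,0,0]]]'; python3 t.py
```

```text
time_s: 9.25
position: [0.561, 0.0897, 0.0557]
tool_rot: [[0.99, 0.144, 0.001], [0.144, -0.99, -0.0], [0.001, 0.0, -1.0]]
ft_force: [-0.5, -0.3, -4.2]
grip_width: 0.0594
gripper_force: 47.4
t 9.25 p [0.561  0.0897 0.0557] yaw 8.31 w 0.0594 F [-0.4764 -0.3498 -4.21  ] q [-2.8508 31.4421 83.3201 -0.003  65.1806 78.8428]
```

```bash
python3 -m handwheel '[[[-0.002,0.002,0.003],[0,0,0]],[[-0.002,0.002,0.005],[0,0,0]],[[-0.002,0.002,0.006],[0,0,0]],[[-0.002,0.002,0.006],[0,0,0]]]'; python3 t.py
```

```text
time_s: 9.65
position: [0.5599, 0.0884, 0.0531]
tool_rot: [[0.989, 0.145, 0.001], [0.145, -0.989, -0.001], [0.001, 0.001, -1.0]]
ft_force: [-4.3, -1.1, 5.8]
grip_width: 0.0591
gripper_force: 48.6
t 9.65 p [0.5599 0.0884 0.0531] yaw 8.31 w 0.0591 F [-4.2569 -1.108   5.8227] q [-2.9743 31.5258 83.6787 -0.0306 64.7535 78.7249]
```

Contact (force rose from −4 to +6 N). Release, then rise.

```bash
python3 -m handwheel '[[[0,0,0],[0,0,0]],[[0,0,0],[0,0,0]],[[0,0,0],[0,0,0]],[[0,0,0],[0,0,0]],[[0,0,0],[0,0,0]]]' 1;  python3 -m handwheel '[[[0,0,-0.05],[0,0,0]],[[0,0,-0.15],[0,0,0]],[[0,0,-0.25],[0,0,0]],[[0,0,-0.25],[0,0,0]],[[0,0,-0.25],[0,0,0]]]'; python3 - <<'E'
from m import *
snap('wrist','w5');snap('side','s5');snap('top','t5')
for f in('w5','s5','t5'): print(f,rect(f,(.56,.0886),.09,.109,.126),rect(f,(.56,.0886),.12,.070,.1))
E
python3 t.py .518,-.1845,.12,-24.4
```

```text
time_s: 10.15
position: [0.56, 0.0886, 0.0521]
tool_rot: [[0.99, 0.144, 0.0], [0.144, -0.99, 0.0], [0.0, 0.0, -1.0]]
ft_force: [0.3, 0.3, -0.6]
grip_width: 0.0855
gripper_force: 0.0
time_s: 10.65
position: [0.5602, 0.0886, 0.1778]
tool_rot: [[0.99, 0.144, 0.002], [0.144, -0.99, -0.0], [0.002, 0.0, -1.0]]
ft_force: [-1.0, -0.2, -0.1]
grip_width: 0.0854
gripper_force: 0.0
w5 [560.7, 89.0, 122.3, 60.2, 8.4, np.float64(117.8), 14183] [562.5, 88.7, 151.1, 80.1, 8.3, np.float64(85.8), 5401]
s5 [556.6, 88.5, 122.9, 64.4, 8.5, np.float64(118.2), 1016] [558.5, 87.4, 153.6, 83.2, 8.1, np.float64(85.9), 991]
t5 [564.5, 90.0, 59.6, 28.8, -79.9, np.float64(117.6), 163] [573.8, 126.6, 14.3, 8.0, 4.0, np.float64(85.1), 19]
t 10.8 p [0.5593 0.0886 0.1756] yaw 8.3 w 0.0854 F [-0.252   0.6301  0.2731] q [-2.9784 24.4115 73.6839 -0.0008 82.0734 78.723 ]
.518,-.1845,.12,-24.4 -> [-0.1605  0.5285  0.1112] 0.1817 rows 5.634037555948231
```

View pics/w5.png

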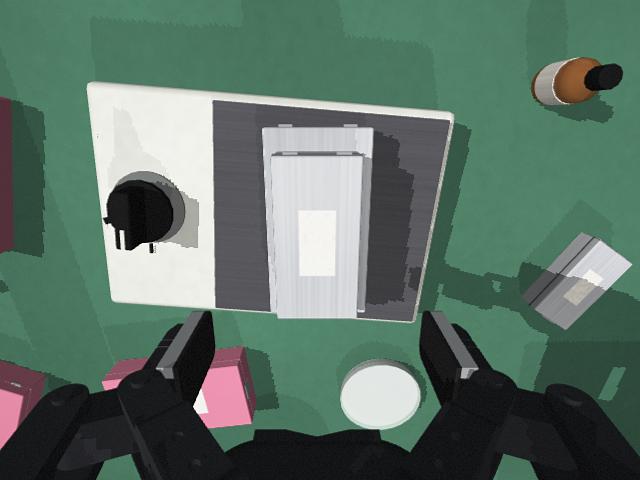

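Medium is within about 2 mm and 0.2° on the large case, at the right height. On to the small one.

```bash
python3 -m handwheel '[[[-0.159,0.528,0.151],[0,0,0.1817]],[[-0.159,0.528,0.151],[0,0,0.1817]],[[-0.159,0.528,0.151],[0,0,0.1817]],[[-0.159,0.528,0.151],[0,0,0.1817]],[[-0.159,0.528,0.151],[0,0,0.1817]],[[-0.159,0.528,0.151],[0,0,0.1817]],[[-0.159,0.528,0.151],[0,0,0.1817]],[[-0.159,0.528,0.151],[0,0,0.1817]],[[-0.159,0.528,0.151],[0,0,0.1817]]]'; python3 - <<'E'
from m import *
snap('wrist','w6')
print(rect('w6',(.518,-.1845),.07,.018,.038))
E
python3 t.py .5188,-.1845,-.032,-24.4
```

```text
time_s: 11.7
position: [0.5194, -0.1831, 0.1014]
tool_rot: [[0.911, -0.412, -0.001], [-0.412, -0.911, 0.001], [-0.001, -0.0, -1.0]]
ft_force: [-0.2, 0.6, -0.5]
grip_width: 0.0857
gripper_force: 0.0
[520.7, -185.6, 93.8, 46.3, -24.6, np.float64(27.8), 7602]
t 11.75 p [ 0.5196 -0.1829  0.1016] yaw -24.31 w 0.0853 F [-0.6843  0.1861  1.0228] q [-31.7157  26.8763  82.8545   0.0103  70.2918  82.5937]
.5188,-.1845,-.032,-24.4 -> [-0.0001  0.0035  0.2672] 0.0005 rows 2.6722738685631313
```

```bash
python3 -m handwheel '[[[0.001,0.004,0.1],[0,0,0]],[[0.001,0.004,0.18],[0,0,0]],[[0.001,0.004,0.235],[0,0,0]],[[0.001,0.004,0.258],[0,0,0]],[[0.001,0.004,0.267],[0,0,0]],[[0.001,0.004,0.267],[0,0,0]],[[0.001,0.004,0.267],[0,0,0]]]'; python3 -m handwheel '[[[0,0,0],[0,0,0]],[[0,0,0],[0,0,0]],[[0,0,0],[0,0,0]],[[0,0,0],[0,0,0]],[[0,0,0],[0,0,0]],[[0,0,0],[0,0,0]],[[0,0,0],[0,0,0]]]' 0 40
python3 - <<'E'
from m import *
snap('wrist','w7'); o=observe(); p=o['position'][:2]; R=o['tool_rot']; u=R[:2,0]
W,ok=world('w7'); rel=W[...,:2]-p; al=rel@u; ac=rel@R[:2,1]
m=ok&(abs(W[...,2]-.0278)<.004)&(abs(ac)<.015)&(al<.09); print(o['position'],'front edge along',np.percentile(al[m],[98,99,99.8]))
m=ok&(abs(W[...,2]-.0278)<.004)&(al>.02)&(al<.04)&(abs(ac)<.035); print('sides',np.percentile(ac[m],[.5,1,99,99.5]))
E
```

```text
time_s: 12.45
position: [0.5199, -0.1864, -0.0305]
tool_rot: [[0.911, -0.413, 0.002], [-0.413, -0.911, -0.001], [0.002, 0.0, -1.0]]
ft_force: [-0.2, 0.6, 0.8]
grip_width: 0.0854
gripper_force: 0.0
time_s: 13.15
position: [0.5193, -0.1864, -0.0312]
tool_rot: [[0.911, -0.413, 0.001], [-0.413, -0.911, -0.001], [0.001, 0.0, -1.0]]
ft_force: [-0.6, 1.0, 7.0]
grip_width: 0.0456
gripper_force: 42.1
[ 0.5193 -0.1864 -0.0312] front edge along [0.0455 0.0458 0.0461]
sides [-0.0232 -0.023   0.0217  0.0219]
```

```bash
python3 -m handwheel '[[[0,0,-0.1],[0,0,0]],[[0,0,-0.2],[0,0,0]],[[0,0,-0.3],[0,0,0]],[[0,0,-0.38],[0,0,0]],[[0,0,-0.38],[0,0,0]],[[0,0,-0.38],[0,0,0]]]'; python3 t.py .5592,.0885,.13,8.3
```

```text
time_s: 13.8
position: [0.5188, -0.186, 0.1581]
tool_rot: [[0.911, -0.413, 0.0], [-0.413, -0.911, -0.0], [0.0, 0.0, -1.0]]
ft_force: [-0.6, -0.8, -2.9]
grip_width: 0.0453
gripper_force: 43.1
t 13.8 p [ 0.5188 -0.186   0.1581] yaw -24.4 w 0.0453 F [-0.5558 -0.7806 -2.9073] q [-32.036   23.6708  77.9832  -0.0017  78.3313  82.3644]
.5592,.0885,.13,8.3 -> [-0.1532 -0.5334  0.0561] -0.1817 rows 5.578163997427012
```

```bash
python3 -m handwheel '[[[-0.03,-0.10,0.0],[0,0,-0.03]],[[-0.06,-0.19,0.0],[0,0,-0.06]],[[-0.08,-0.28,0.02],[0,0,-0.09]],[[-0.11,-0.37,0.03],[0,0,-0.12]],[[-0.13,-0.45,0.04],[0,0,-0.15]],[[-0.148,-0.515,0.05],[0,0,-0.18]],[[-0.1532,-0.5334,0.056],[0,0,-0.1817]],[[-0.1532,-0.5334,0.056],[0,0,-0.1817]],[[-0.1532,-0.5334,0.056],[0,0,-0.1817]],[[-0.1532,-0.5334,0.056],[0,0,-0.1817]]]'; python3 - <<'E'
from m import *
snap('wrist','w8')
E
python3 t.py .5592,.0885,.0888,8.3
```

```text
time_s: 14.8
position: [0.5594, 0.087, 0.1299]
tool_rot: [[0.99, 0.142, -0.001], [0.142, -0.99, -0.0], [-0.001, 0.0, -1.0]]
ft_force: [0.4, -0.1, -1.2]
grip_width: 0.0456
gripper_force: 43.0
t 14.85 p [0.5594 0.0871 0.1301] yaw 8.18 w 0.0452 F [ 0.1766  0.1928 -1.4292] q [-3.1264 26.5916 78.0106 -0.0121 75.4105 78.6995]
.5592,.0885,.0888,8.3 -> [-0.0001 -0.0029  0.0825] -0.0007 rows 0.825999190969271
```

View pics/w8.png

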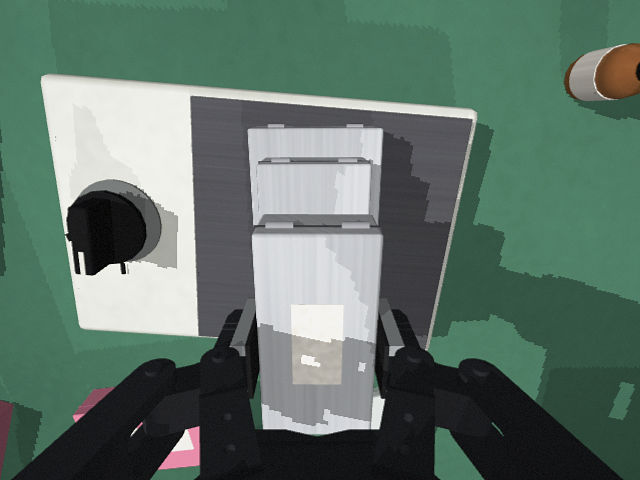

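The small case hangs square above the stack; the medium's far edge is at (259–370, 163), and the held one's is at (254–382, 233). I lower it.

```bash
python3 - <<'E'
from m import *
a=ray('w8',259,163,.118);b=ray('w8',370,163,.118);m=(a+b)/2;u=np.array([.9895,.1443]);print('medium centre',m[:2]-u*.06,np.linalg.norm(a-b))
E
python3 -m handwheel '[[[0,-0.003,0.03],[0,0,-0.0007]],[[0,-0.003,0.05],[0,0,-0.0007]],[[0,-0.003,0.065],[0,0,-0.0007]],[[0,-0.003,0.075],[0,0,-0.0007]],[[0,-0.003,0.08],[0,0,-0.0007]],[[0,-0.003,0.081],[0,0,-0.0007]],[[0,-0.003,0.081],[0,0,-0.0007]]]'; python3 t.py .5592,.0886,.0865,8.3
```

```text
medium centre [0.5603 0.0884] 0.05705658773862928
time_s: 15.55
position: [0.5594, 0.0898, 0.0899]
tool_rot: [[0.989, 0.147, 0.0], [0.147, -0.989, -0.0], [0.0, 0.0, -1.0]]
ft_force: [0.2, 0.6, -1.7]
grip_width: 0.0452
gripper_force: 43.0
t 15.55 p [0.5594 0.0898 0.0899] yaw 8.43 w 0.0452 F [ 0.2231  0.6022 -1.714 ] q [-2.8461 29.0046 81.1872 -0.0001 69.7806 78.7232]
.5592,.0886,.0865,8.3 -> [-0.0008  0.0024  0.0068] 0.0007 rows 0.07214870160526898
```

```bash
python3 -m handwheel '[[[0,0.002,0.003],[0,0,0]],[[0,0.002,0.005],[0,0,0]],[[0,0.002,0.0065],[0,0,0]],[[0,0.002,0.007],[0,0,0]],[[0,0.002,0.007],[0,0,0]]]'; python3 t.py
```

```text
time_s: 16.05
position: [0.5595, 0.0888, 0.0868]
tool_rot: [[0.989, 0.147, 0.001], [0.147, -0.989, -0.0], [0.001, 0.0, -1.0]]
ft_force: [-2.4, -0.5, 5.4]
grip_width: 0.0454
gripper_force: 43.8
t 16.05 p [0.5595 0.0888 0.0868] yaw 8.43 w 0.0454 F [-2.4261 -0.453   5.3822] q [-2.9496 29.1895 81.4436 -0.0099 69.3248 78.6245]
```

```bash
python3 -m handwheel '[[[0,0,0],[0,0,0]],[[0,0,0],[0,0,0]],[[0,0,0],[0,0,0]],[[0,0,0],[0,0,0]],[[0,0,0],[0,0,0]]]' 1;  python3 -m handwheel '[[[0,0,-0.05],[0,0,0]],[[0,0,-0.13],[0,0,0]],[[0,0,-0.21],[0,0,0]],[[0,0,-0.21],[0,0,0]],[[0,0,-0.21],[0,0,0]]]'; python3 - <<'E'
from m import *
snap('wrist','w9');snap('side','s9')
for f in('w9','s9'): print(f,rect(f,(.56,.0886),.07,.138,.155),rect(f,(.56,.0886),.09,.109,.126),rect(f,(.56,.0886),.12,.070,.1))
o=observe(); W,ok=world('w9'); c=(.5435,.2365); m=ok&(W[...,2]>.086)&(np.hypot(W[...,0]-c[0],W[...,1]-c[1])<.04)
P=W[m]; print(len(P),np.median(P[:,2]),cv2.minAreaRect((P[:,:2]*1000).astype(np.float32)))
m=ok&(abs(W[...,2]-.092)<.002)&(np.hypot(W[...,0]-c[0],W[...,1]-c[1])<.04);P=W[m];print(len(P),cv2.minAreaRect((P[:,:2]*1000).astype(np.float32)))
E
python3 t.py .5435,.2363,.19,183.6
```

```text
time_s: 16.55
position: [0.5594, 0.0888, 0.0861]
tool_rot: [[0.989, 0.147, -0.0], [0.147, -0.989, -0.0], [-0.0, 0.0, -1.0]]
ft_force: [-0.8, 0.0, 0.0]
grip_width: 0.0854
gripper_force: 0.0
time_s: 17.05
position: [0.5595, 0.0888, 0.1915]
tool_rot: [[0.989, 0.147, 0.001], [0.147, -0.989, -0.0], [0.001, 0.0, -1.0]]
ft_force: [-0.1, -0.2, -1.2]
grip_width: 0.085
gripper_force: 0.0
w9 [560.8, 89.4, 93.8, 46.1, 8.2, np.float64(145.8), 9165] [560.8, 89.0, 122.2, 60.3, 8.4, np.float64(117.7), 3639] [562.4, 88.6, 152.0, 80.2, 8.3, np.float64(85.8), 4965]
s9 [557.7, 88.7, 95.7, 50.5, 8.9, np.float64(146.0), 605] [557.0, 85.8, 123.9, 61.7, 5.4, np.float64(117.9), 528] [558.1, 88.5, 152.8, 87.2, 9.0, np.float64(85.9), 1002]
1051 0.09154693586062242 ((547.0767211914062, 235.7052459716797), (45.441585540771484, 13.845785140991211), 2.1329212188720703)
885 ((547.0560302734375, 235.95291137695312), (45.414337158203125, 13.735416412353516), 2.899336576461792)
t 17.15 p [0.5588 0.0889 0.1899] yaw 8.43 w 0.0852 F [0.4639 0.1254 0.6398] q [-2.9492 23.7464 72.3485  0.0003 84.0401 78.6234]
.5435,.2363,.19,183.6 -> [ 0.013  -0.2962 -0.0003] -0.9732 rows 2.9644310967978083
```

Stack is within about 2 mm everywhere. Now to the knob, turning the wrist half round so the clockwise turn stays in range.

```bash
python3 -m handwheel '[[[0.016,-0.296,-0.02],[0,0,-0.05]],[[0.016,-0.296,-0.02],[0,0,-0.1]],[[0.016,-0.296,-0.02],[0,0,-0.145]],[[0.016,-0.296,-0.02],[0,0,-0.19]],[[0.016,-0.296,-0.02],[0,0,-0.24]],[[0.016,-0.296,-0.02],[0,0,-0.28]],[[0.016,-0.296,-0.02],[0,0,-0.33]],[[0.016,-0.296,-0.02],[0,0,-0.38]],[[0.016,-0.296,-0.02],[0,0,-0.42]],[[0.016,-0.296,-0.02],[0,0,-0.47]]]' 0.5; python3 t.py .545,.2362,.18,183.6
```

```text
time_s: 18.15
position: [0.5451, 0.2363, 0.1995]
tool_rot: [[-0.052, 0.999, -0.003], [0.999, 0.052, -0.001], [-0.0, -0.003, -1.0]]
ft_force: [1.0, -0.7, -0.2]
grip_width: 0.043
gripper_force: 0.0
t 18.15 p [0.5451 0.2363 0.1995] yaw 92.96 w 0.043 F [ 0.9534 -0.7077 -0.2299] q [12.0294 26.2928 66.4966 -0.001  87.383   9.0679]
.545,.2362,.18,183.6 -> [-0.0002 -0.0003  0.039 ] -0.5035 rows 0.389698256136066
```

```bash
python3 -m handwheel '[[[0,0,0.1],[0,0,-0.5]],[[0,0,0.1],[0,0,-0.5]],[[0,0,0.1],[0,0,-0.5]],[[0,0,0.1],[0,0,-0.5]],[[0,0,0.1],[0,0,-0.5]],[[0,0,0.1],[0,0,-0.5]],[[0,0,0.1],[0,0,-0.5]],[[0,0,0.1],[0,0,-0.5]],[[0,0,0.1],[0,0,-0.5]],[[0,0,0.1],[0,0,-0.5]]]';python3 -m handwheel '[[[0,0,0],[0,0,-0.01]],[[0,0,0],[0,0,-0.01]],[[0,0,0],[0,0,-0.01]]]'; python3 - <<'E'
from m import *
snap('wrist','wa')
E
python3 t.py .545,.2362,.03,183.3
```

```text
time_s: 19.15
position: [0.545, 0.2362, 0.1495]
tool_rot: [[-1.0, 0.019, -0.003], [0.019, 1.0, -0.001], [0.003, -0.001, -1.0]]
ft_force: [-0.1, 0.3, -1.2]
grip_width: 0.0423
gripper_force: 0.0
time_s: 19.45
position: [0.5453, 0.2363, 0.1502]
tool_rot: [[-1.0, -0.005, -0.002], [-0.005, 1.0, -0.0], [0.002, -0.0, -1.0]]
ft_force: [-1.4, 0.1, -0.5]
grip_width: 0.0426
gripper_force: 0.0
t 19.5 p [0.5453 0.2363 0.1504] yaw -179.69 w 0.0427 F [ 0.1166 -0.1031 -0.2896] q [ 12.0293  28.2865  71.3857   0.0006  80.4064 -78.2767]
.545,.2362,.03,183.3 -> [ 0.0007 -0.0003  0.2408] -0.0166 rows 2.407830475805207
```

View pics/wa.png

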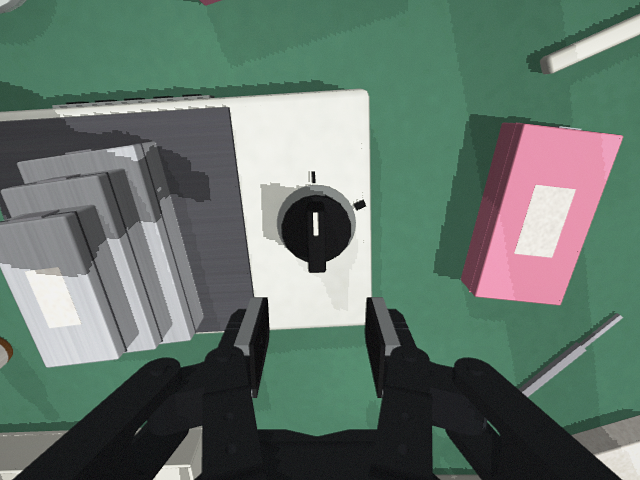

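The knob bar is at (317,230), aligned within about 2° of the fingers; thin tick at (312,177), broad tick at (360,204), clockwise as expected. Descend and grip.

```bash
python3 -m handwheel '[[[0,0,0.1],[0,0,-0.014]],[[0,0,0.18],[0,0,-0.014]],[[0,0,0.22],[0,0,-0.014]],[[0,0,0.235],[0,0,-0.014]],[[0,0,0.241],[0,0,-0.014]],[[0,0,0.241],[0,0,-0.014]],[[0,0,0.241],[0,0,-0.014]]]';python3 -m handwheel '[[[0,0,0],[0,0,0]],[[0,0,0],[0,0,0]],[[0,0,0],[0,0,0]],[[0,0,0],[0,0,0]],[[0,0,0],[0,0,0]],[[0,0,0],[0,0,0]]]' 0 40; python3 t.py
```

```text
time_s: 20.2
position: [0.5463, 0.2366, 0.0319]
tool_rot: [[-0.999, -0.05, 0.002], [-0.05, 0.999, 0.0], [-0.002, 0.0, -1.0]]
ft_force: [0.8, -0.8, 0.9]
grip_width: 0.043
gripper_force: 0.0
time_s: 20.8
position: [0.546, 0.236, 0.0308]
tool_rot: [[-0.999, -0.05, 0.001], [-0.05, 0.999, -0.001], [-0.001, -0.001, -1.0]]
ft_force: [1.5, -5.4, 2.1]
grip_width: 0.0123
gripper_force: 42.6
t 20.8 p [0.546  0.236  0.0308] yaw -177.12 w 0.0123 F [ 1.5397 -5.392   2.1413] q [ 12.0051  35.4284  80.2311  -0.0419  64.3045 -80.8571]
```

Gripped at 12.3 mm. Now press 9.5 mm.

```bash
python3 -m handwheel '[[[0,0,0.005],[0,0,0]],[[0,0,0.01],[0,0,0]],[[0,0,0.015],[0,0,0]],[[0,0,0.019],[0,0,0]],[[0,0,0.02],[0,0,0]],[[0,0,0.02],[0,0,0]]]'; python3 t.py
```

```text
time_s: 21.4
position: [0.546, 0.2361, 0.0215]
tool_rot: [[-0.999, -0.05, 0.001], [-0.05, 0.999, -0.001], [-0.001, -0.001, -1.0]]
ft_force: [0.0, -5.5, 9.1]
grip_width: 0.0125
gripper_force: 43.5
t 21.4 p [0.546  0.2361 0.0215] yaw -177.11 w 0.0125 F [ 0.048  -5.5157  9.0578] q [ 12.0096  36.1014  80.7587  -0.0499  63.0793 -80.858 ]
```

```bash
python3 -m handwheel '[[[0,0,0.001],[0,0,0.04]],[[0,0,0.001],[0,0,0.08]],[[0,0,0.001],[0,0,0.12]],[[0,0,0.001],[0,0,0.16]],[[0,0,0.001],[0,0,0.2]],[[0,0,0.001],[0,0,0.24]],[[0,0,0.001],[0,0,0.28]],[[0,0,0.001],[0,0,0.32]],[[0,0,0.001],[0,0,0.355]],[[0,0,0.001],[0,0,0.38]]]'; python3 - <<'E'
from h import *
o=observe();print(o['ft_force'],o['wrist_torque'],o['position'])
E
python3 t.py
```

```text
time_s: 22.4
position: [0.5459, 0.2354, 0.0214]
tool_rot: [[-0.411, 0.912, 0.001], [0.912, 0.411, -0.002], [-0.002, 0.0, -1.0]]
ft_force: [-3.2, -9.0, 12.8]
grip_width: 0.0122
gripper_force: 44.2
[-3.2127 -9.0478 12.8482] [-1.6749  0.3971  0.2628] [0.5459 0.2354 0.0214]
t 22.4 p [0.5459 0.2354 0.0214] yaw 114.27 w 0.0122 F [-3.2127 -9.0478 12.8482] q [ 11.9853  36.0912  80.7952  -0.1196  63.0751 -12.2267]
```

```bash
python3 -m handwheel '[[[0,0,0],[0,0,0.006]],[[0,0,0],[0,0,0.006]],[[0,0,0],[0,0,0.006]]]'; python3 -m handwheel '[[[0,0,0],[0,0,0.006]],[[0,0,0],[0,0,0.006]],[[0,0,0],[0,0,0.006]],[[0,0,0],[0,0,0.006]],[[0,0,0],[0,0,0.006]]]' 0.5; python3 -m handwheel '[[[0,0,-0.05],[0,0,0]],[[0,0,-0.15],[0,0,0]],[[0,0,-0.25],[0,0,0]],[[0,0,-0.35],[0,0,0]],[[0,0,-0.35],[0,0,0]],[[0,0,-0.35],[0,0,0]]]'; python3 - <<'E'
from m import *
snap('wrist','wb');snap('side','sb');snap('top','tb')
for f in('wb','sb','tb'):
    W,ok=world(f); c=(.545,.236); m=ok&(W[...,2]>.084)&(W[...,2]<.1)&(np.hypot(W[...,0]-c[0],W[...,1]-c[1])<.04);P=W[m]
    if len(P)>9: print(f,len(P),np.median(P[:,2]),cv2.minAreaRect((P[:,:2]*1000).astype(np.float32)))
print(rect('sb',(.56,.0886),.07,.138,.155),rect('sb',(.56,.0886),.09,.109,.126))
a=np.hstack([cv2.resize(load('wb')['im'],(400,300)),cv2.resize(load('sb')['im'][130:280,230:430],(400,300))]);cv2.imwrite('pics/cb.png',a[:,:,::-1])
E
```

```text
time_s: 22.7
position: [0.5459, 0.2354, 0.0214]
tool_rot: [[-0.398, 0.917, 0.001], [0.917, 0.398, -0.002], [-0.002, 0.0, -1.0]]
ft_force: [-3.3, -9.7, 12.7]
grip_width: 0.0123
gripper_force: 44.4
time_s: 23.2
position: [0.5465, 0.2372, 0.021]
tool_rot: [[-0.38, 0.925, 0.003], [0.925, 0.38, 0.002], [0.0, 0.003, -1.0]]
ft_force: [2.3, -0.4, 5.2]
grip_width: 0.0425
gripper_force: 2.9
time_s: 23.8
position: [0.5455, 0.237, 0.1956]
tool_rot: [[-0.38, 0.925, 0.001], [0.925, 0.38, 0.001], [0.001, 0.002, -1.0]]
ft_force: [-0.8, 0.1, -0.9]
grip_width: 0.0427
gripper_force: 0.0
wb 883 0.09168640221484538 ((545.8175659179688, 236.54676818847656), (12.945710182189941, 45.513607025146484), 25.00311851501465)
sb 99 0.09135399510732606 ((543.58056640625, 235.07286071777344), (16.393421173095703, 46.239261627197266), 24.43986701965332)
[557.5, 88.5, 93.6, 50.1, 7.9, np.float64(146.2), 608] [557.9, 86.0, 124.3, 63.0, 4.9, np.float64(118.2), 527]
```

View pics/cb.png

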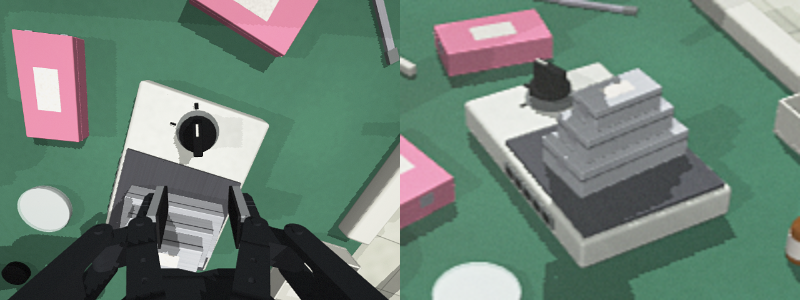

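Knob top is back at 0.0917 m (0.0915 at rest), and the bar has turned about 68°, with the pointer at the broad tick. The stack is intact and the gripper is clear, so I hand in.

```bash
python3 -c "
from rig import *
print(close_job())"
```

```text
the job is handed in; nothing more can be done
None
```

The medium and small cases are stacked on the large one, each within about 2 mm of centre. The knob is turned about 68° to the broad mark and back up; the job was handed in at about 24 s, and no verdict came back.

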